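# Preload a final-drive bearing: four clicks of the adjuster ring, then lock it

## Task

On top of the final-drive unit, put preload on the side bearing: pushing one of the adjuster ring's lugs with a fingertip, turn the ring clockwise (seen from above) exactly four clicks from where it stands, then push the lock lever's tab towards the ring with a fingertip until its tooth is fully home in the ring's notch. Only push: do not pinch a lug or the tab, and leave the loose parts and tools where they are.

Things in the scene. Friction and masses are not known exactly. Their poses are not given: they have to be found in the camera images.
- drive_unit: cast aluminium final-drive unit (differential) lying on its side, fixed, about 0.39 m long, its yaw different each start. Origin under the ring's axis on the bench, x along the pinion nose, z up. Its round top deck (radius 107 mm) is 167 mm above the bench; on it, seen along x, the lock lever is left of the ring (+y) and a spring pawl, as low as the ring, right of it (-y): leave the pawl alone.
- ring_top (a point): centre of the bare steel bearing adjuster ring on the deck, on its vertical axis, level with its flat upper face (179 mm above the bench). That face runs from radius 34 to 60 mm, with a bearing a little lower inside it; round it are 24 rounded teeth out to radius 67 mm. x along the pinion nose, z up.
- lug (a point): centre of one of the ring's four identical upright lugs (the one with a white paint dot), 47 mm from the ring's axis; the others are at 90, 180, 270 degrees. A lug reaches from 36 to 57 mm from the axis, is 14 mm wide along the circle, and rises 16 mm above the ring's face (this point: 8 mm). Gaps between lugs: about 59 mm. Turns with the ring; x points outward.
- ring (a joint): ring angle in rad, growing clockwise seen from above. The pawl clicks into a notch every 15 degrees (0.262 rad) and holds it there; it starts in a notch (a multiple of 0.262, 0 to 0.79); no end stop near. A lug needs a push of about 5 to 9 N to leave a notch; past half-way the ring snaps into the next by itself.
- lock_tab (a point): centre of the upright thumb tab at the end of the dark steel lock lever: a plate 22 mm wide, 7 mm thick, rising 24 mm above the lever's arm (this point: 12 mm); the arm's top is 8 mm above the ring's face. x along the plate towards the pivot, y normal to it, away from the ring. Starts 86 to 97 mm from the ring's axis; home, 66 mm. The tooth hangs under it.
- lock (a joint): angle of the lock lever in rad: 0 swung fully out (starts 0 to 0.2), growing as its tab is pushed towards the ring's axis, 0.62 fully home at its stop, the tooth in a notch. Friction (about 1 N at the tab) holds it where it is left. The tooth enters only when the ring sits in a click.
- lock_pivot (a point): the lock lever's vertical pivot, at the underside of the lever; the tab is 49 mm from it horizontally, at the height of the ring's face plus 20 mm
- bearing: tapered roller bearing cone, lying flat, 69 mm across, 24 mm high; a bystander. Origin at the centre of its underside.
- cup: plain steel bearing cup (ring), 80 mm across, 19 mm high; a bystander. Origin at the centre of its underside.
- seal: black rubber shaft seal, 76 mm across, 12 mm high; a bystander. Origin at the centre of its underside.
- socket: steel wrench socket, 25 mm across and 36 mm high, standing on a cast pad of the unit 128 mm from the ring's axis, on the pinion side; its top is 18 mm above the ring's upper face; a bystander. Origin at the centre of its underside.
- impact_wrench: black and steel air impact wrench lying on its side, about 190 x 210 mm, 70 mm high; a bystander. Origin under its motor barrel.
- oil_can: red oil can with a thin steel spout, 80 mm across, 205 mm high to the spout's tip; a bystander. Origin at the centre of its underside.
- screwdriver: screwdriver lying on the bench, about 200 mm long; a bystander. Origin under it, z up.

How it is judged:
By the outcome, as a careful person would: the job done as asked, in the order asked, and still so for the second after the job is handed in, with the robot touching nothing.
It also fails if it takes over 64 s, if anything falls off the work surface, if the arm or the gripper's body presses on something with over 40 N, if the wrist force passes 120 N, or if a joint passes its speed limit or range.

## Robot

A 6-joint arm with a two-finger parallel gripper is mounted at the origin on the work surface. World frame = base frame: x ahead of the robot, y to its left, z up, the work surface at z = 0. Lengths are in m, angles in rad, forces in N, time in s.
With the tool pointing down it reaches from about 0.35 to 0.975 m from the base axis. Payload 7.1 kg.
Tool frame: the origin (TCP) lies between the finger pads; the fingertips stand 11 mm ahead of it and the grasp point (between the pads) lies 8 mm behind it; z points along the fingers, y is the direction in which the jaws open and shut (so a half turn about z gives the same grasp; the last joint's range is limited). The gripper opens to 88 mm and grips with 3 to 60 N. Pads are 20 mm wide; open, the fingers measure 115 mm over their backs; the gripper's body (75 mm by 178 mm) begins 61 mm behind the grasp point.
Start: joints at [1.189, 0.423, 1.63, -0, 1.089, -0.019], TCP at [0.222, 0.584, 0.234] pointing down, gripper open.
Joint ranges: [-3, 3], [-0.9, 2.11], [0.09, 2.58], [-1.31, 4.45], [0.11, 2.69], [-2.54, 2.54]. Speed limits (rad/s): [2.39, 2.39, 3.01, 3.14, 3.14, 3.14].

## Interface

Orientations are given as a unit quaternion [w, x, y, z].
In Python, from cell import * gives the robot as it stands. The module is installed in compiled form; this text tells all that it offers.
- The arm moves only by the tool send_rows, never from a script. Its argument "deltas" is text: rows parted by semicolons, each of 7 numbers parted by spaces: the shift along the tool's x, y, z in m, then the turn, a rotation vector about the tool's x, y, z in rad, then the closure in counts, from 0 (fully open) to 255 (shut). A call has 1 to 20 rows; each row is the pose to reach, as a shift and turn from the pose commanded when the call began, along the tool's axes at that moment; what a row does not reach only later rows make up. A row lasts 1/10 s, in which the tool goes at most 50 mm and 8.59 degrees, less where a joint would pass 70% of its speed; a pose out of reach is approached as far as the arm can. A call with a gripper value outside its range is refused whole. The fingers move at their own pace and stop on an object; "force" is the grip in N (left out, the last holds). Time passes only in rows, so rows that repeat a pose let the fingers close. It gives the time, the measured TCP pose, the force and the opening at its end, in the units of the state.
- observe(): the state, without advancing time (a new reading comes with each control period).
- snapshot(name): name is "scene" or "top" or "wrist"; returns a dict with "image" (400x640x3 uint8, red, green, blue), "fov_y" (degrees; the focal length in pixels is half the picture's height over the tangent of half this angle, whatever the lens; pixels are square), "cx", "cy" (the principal point, pixels), "k1" (the pictures are not rectified: a ray, as slopes to the right and down, at radius r is drawn at 1 + k1 r^2 times it, then the intrinsics apply), "origin" and "attitude" of the camera in the world. Camera axes: x right, y down, z forward; pixel columns grow to the right and rows downward; lengths in m; the calibration is good to about 2 mm. A picture is of the moment at which its call begins. There is no depth.
- close_job(): hands the job in, once; it reports no verdict.
The state is a dict: "time": time; "joint_positions": joint angles; "qd": joint speeds; "tau": joint torques, N m; "tcp_pos": TCP position; "orientation": TCP orientation; "force": force on the tool from outside, world axes, zero at the start; "torque": the same for the moment, N m; "grip_width": finger opening in m.
Only numpy, scipy, OpenCV 4.12 (cv2) and the standard library are available. Lean on these libraries where they do the work, as an engineer would, in place of code of your own. Each camera call takes 0.05 s, during which the arm holds its last target.

## Working session

There is one attempt and no reset: what is moved stays moved. The work goes in short steps, Python scripts to look and compute and a tool call to move; the robot and the scene stay as the last step left them, time stands still between calls to the robot, and variables do not carry over. Pictures are saved under pics/ and viewed, and the job is handed in when it is done.

Besides the shell and the picture viewer there is one more tool, called after "Request:" by a JSON object that holds its "fn" and its "kwargs", one argument or row to a line. send_rows: Moves the arm, as the interface text tells. Its arguments: {"type":"object","properties":{"deltas":{"type":"string"},"force":{"type":"number"}},"required":["deltas"]}

```bash
mkdir -p pics
cat > h.py <<'E'
from cell import *
import numpy as np, cv2
from scipy.spatial.transform import Rotation as R
def rot(a):
    a=np.array(a)
    if a.shape==(3,3): return a
    return R.from_quat([a[1],a[2],a[3],a[0]]).as_matrix()
def K(s):
    f=200/np.tan(np.radians(s["fov_y"])/2); return f
def ray(s,u,v):
    f=K(s); x=(u-s["cx"])/f; y=(v-s["cy"])/f
    rd=np.hypot(x,y); r=rd
    for _ in range(30): r=rd/(1+s["k1"]*r*r)
    k=r/rd if rd>0 else 1
    d=rot(s["attitude"])@np.array([x*k,y*k,1.]); return np.array(s["origin"]),d
def onz(s,u,v,z):
    o,d=ray(s,u,v); return o+d*(z-o[2])/d[2]
def proj(s,p):
    c=rot(s["attitude"]).T@(np.array(p)-np.array(s["origin"]))
    x,y=c[:2]/c[2]; k=1+s["k1"]*(x*x+y*y); f=K(s)
    return np.array([s["cx"]+f*x*k,s["cy"]+f*y*k])
def save(s,n): cv2.imwrite("pics/"+n+".png",cv2.cvtColor(s["image"],cv2.COLOR_RGB2BGR))
E
python3 - <<'E'
from h import *
import pickle
for n in("scene","top","wrist"):
    s=snapshot(n); save(s,n+"0"); pickle.dump(s,open(n+"0.pkl","wb"))
    print(n,{k:s[k] for k in s if k!="image"})
print(observe())
E
```

```text
scene {'fov_y': 56.35172355121151, 'cx': 321.30599065513195, 'cy': 200.54917793810952, 'k1': -0.06975030698967544, 'origin': array([1.39458455, 0.26178764, 0.81331546]), 'attitude': array([-0.26857439,  0.51849611,  0.72441613, -0.36640259])}
top {'fov_y': 47.257727271957314, 'cx': 313.20099557890524, 'cy': 196.91621611830308, 'k1': -0.08339981399432587, 'origin': array([ 0.30114298, -0.03238182,  1.49722228]), 'attitude': array([ 0.0658126 , -0.69367451,  0.71461918, -0.06167498])}
wrist {'fov_y': 59.36729877669315, 'cx': 316.2935343867102, 'cy': 196.71788894886313, 'k1': -0.04109413316960794, 'origin': array([0.14990644, 0.61111832, 0.38370928]), 'attitude': array([0.11628255, 0.8150092 , 0.56206084, 0.07953606])}
{'time': 0.15, 'joint_positions': array([ 1.18903563e+00,  4.23721264e-01,  1.63052615e+00,  7.47307172e-06,
        1.08861813e+00, -1.89802777e-02]), 'qd': array([-0.00151273, -0.00141299, -0.00159931, -0.00046748, -0.00109133,
        0.00038097]), 'tau': array([ 2.46946802e-04, -5.44981456e+01, -2.73920703e+01,  6.44524698e-02,
        2.05193844e-02, -7.01847830e-05]), 'tcp_pos': array([0.22159499, 0.58392553, 0.23304073]), 'orientation': array([-1.29915577e-04,  1.80398819e-01,  9.83593341e-01, -6.23048876e-04]), 'force': array([0.28145535, 0.29065895, 0.06808774]), 'torque': array([ 0.01105556,  0.03071403, -0.02502398]), 'grip_width': 0.08762468923469138}
```

View pics/scene0.png

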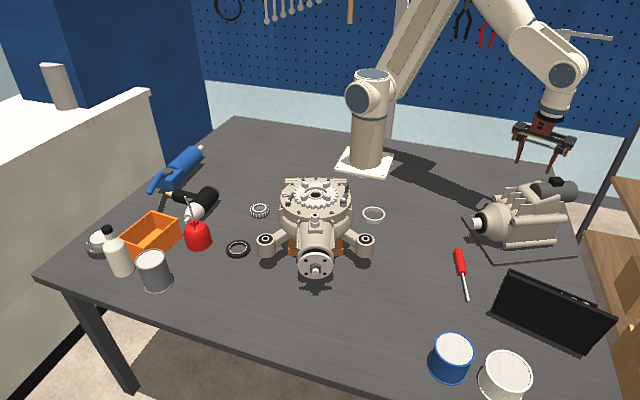

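View pics/top0.png

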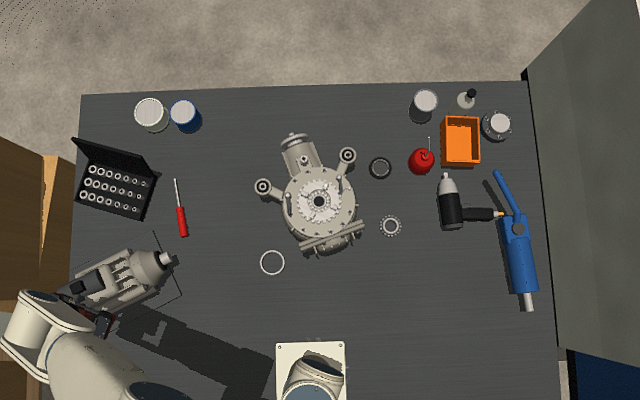

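View pics/wrist0.png

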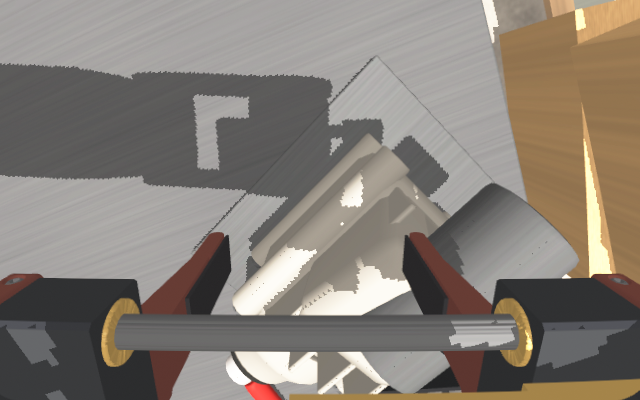

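The top view shows the unit with its ring centred near (319,201) and its pinion nose pointing up to (292,138). The scene view has the ring near (316,197). I'll enlarge both.

Run:
```python
from h import *
import pickle
s=pickle.load(open("top0.pkl","rb"));t=pickle.load(open("scene0.pkl","rb"))
c=onz(s,319,201,.172); n=onz(s,292,140,.1); print(c,n,np.degrees(np.arctan2(*(n-c)[1::-1])))
print(onz(t,316,196,.172))
for S,b,nm in((s,(270,145,370,255),"topc"),(t,(255,160,375,250),"scenec")):
    i=S["image"][b[1]:b[3],b[0]:b[2]]
    cv2.imwrite("pics/%s.png"%nm,cv2.cvtColor(cv2.resize(i,None,fx=5.4,fy=5.4,interpolation=cv2.INTER_CUBIC),cv2.COLOR_RGB2BGR))
```

```text
[ 0.53039806 -0.04482725  0.172     ] [0.74253838 0.03426414 0.1       ] 20.44675595673127
[ 0.53804551 -0.03602624  0.172     ]
```

View pics/topc.png

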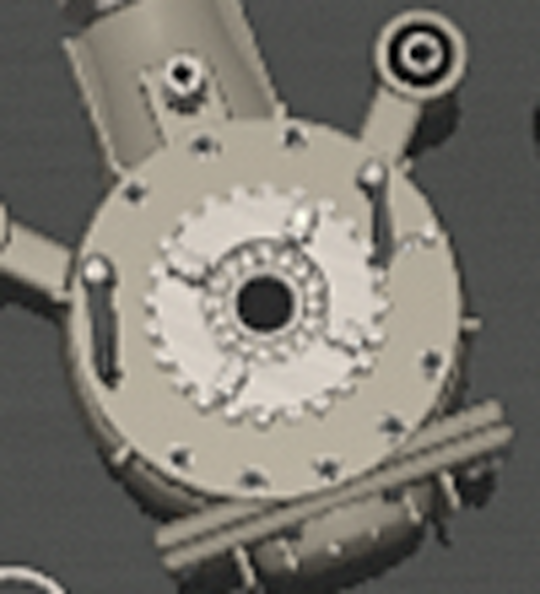

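View pics/scenec.png

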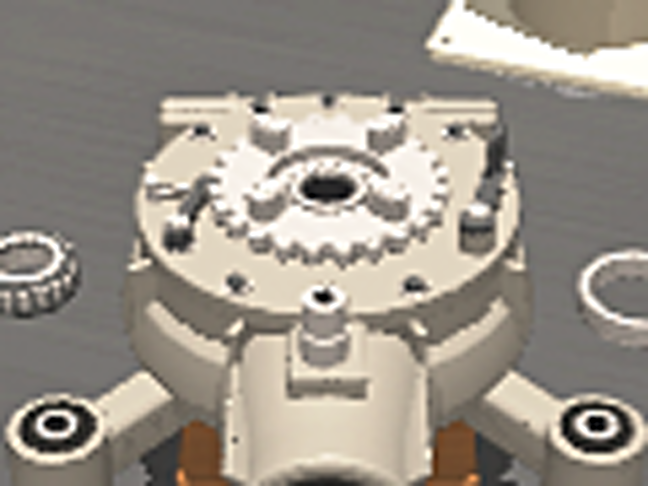

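Run:
```python
from h import *
import pickle
w=pickle.load(open("wrist0.pkl","rb")); o=observe(); T=rot(o["orientation"])
print(T); print("cam in tool",T.T@(w["origin"]-o["tcp_pos"])); print(T.T@rot(w["attitude"]))
for S,u in(("top0",(319,201)),("scene0",(316,196))):
    pass
```

```text
[[-9.34912498e-01  3.54877993e-01 -4.80362757e-04]
 [ 3.54878317e-01  9.34911756e-01 -1.17878022e-03]
 [ 3.07736305e-05 -1.27252668e-03 -9.99999190e-01]]
cam in tool [ 0.07667729 -0.00020957 -0.15066605]
[[-6.90167527e-04 -9.60296710e-01 -2.78979844e-01]
 [ 9.99999741e-01 -7.19132093e-04  1.47979966e-06]
 [-2.02044406e-04 -2.78979771e-01  9.60296958e-01]]
```

Request:
{"fn": "send_rows", "kwargs": {
  "deltas": "0 0 -0.04 0 0 0 0; 0 0 -0.08 0 0 0 0; -0.04 -0.04 -0.12 0 0 0.1 0; -0.08 -0.08 -0.127 0 0 0.2 0; -0.115 -0.11 -0.127 0 0 0.28 0; -0.15 -0.144 -0.127 0 0 0.36 0; -0.185 -0.178 -0.127 0 0 0.44 0; -0.22 -0.21 -0.127 0 0 0.52 0; -0.255 -0.245 -0.127 0 0 0.6 0; -0.29 -0.28 -0.127 0 0 0.68 0; -0.325 -0.31 -0.127 0 0 0.76 0; -0.36 -0.345 -0.127 0 0 0.84 0; -0.395 -0.38 -0.127 0 0 0.92 0; -0.43 -0.41 -0.127 0 0 1.0 0; -0.465 -0.445 -0.127 0 0 1.08 0; -0.495 -0.475 -0.127 0 0 1.15 0; -0.518 -0.498 -0.127 0 0 1.208 0; -0.518 -0.498 -0.127 0 0 1.208 0; -0.518 -0.498 -0.127 0 0 1.208 0; -0.518 -0.498 -0.127 0 0 1.208 0"
}}

```text
time: 2.15
tcp_pos: [0.5288, -0.0642, 0.3605]
orientation: [-0.0, 0.707, 0.708, -0.0]
force: [0.6, 0.8, -0.8]
grip_width: 0.088
```

Run:
```python
from h import *
import pickle
s=snapshot("wrist"); save(s,"w1"); pickle.dump(s,open("w1.pkl","wb"))
o=observe(); print(o["time"],o["tcp_pos"],o["joint_positions"],rot(o["orientation"]).round(3),s["origin"])
```

```text
2.2 [ 0.52879341 -0.06402379  0.3606088 ] [-1.42960082e-01  1.57676207e-01  1.69486452e+00  2.38605447e-04
  1.28949796e+00 -1.44709449e-01] [[-0.002  1.    -0.   ]
 [ 1.     0.002  0.   ]
 [ 0.    -0.    -1.   ]] [0.52883811 0.01230874 0.5112118 ]
```

View pics/w1.png

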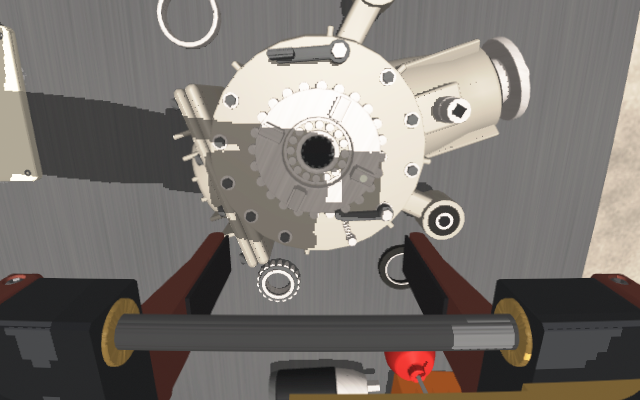

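Run:
```python
from h import *
import pickle
s=pickle.load(open("w1.pkl","rb"))
i=s["image"][30:260,210:410].astype(float)/255
i=np.clip(i**0.6,0,1)*255
i=cv2.resize(i.astype(np.uint8),None,fx=3,fy=3,interpolation=cv2.INTER_CUBIC)[:600]
i=cv2.resize(s["image"][35:230,225:415],None,fx=3.07,fy=3.07,interpolation=cv2.INTER_CUBIC)
lab=cv2.cvtColor(i,cv2.COLOR_RGB2LAB); lab[:,:,0]=cv2.createCLAHE(3,(6,6)).apply(lab[:,:,0])
cv2.imwrite("pics/w1c.png",cv2.cvtColor(lab,cv2.COLOR_LAB2BGR))
```

```text
(no output)
```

View pics/w1c.png

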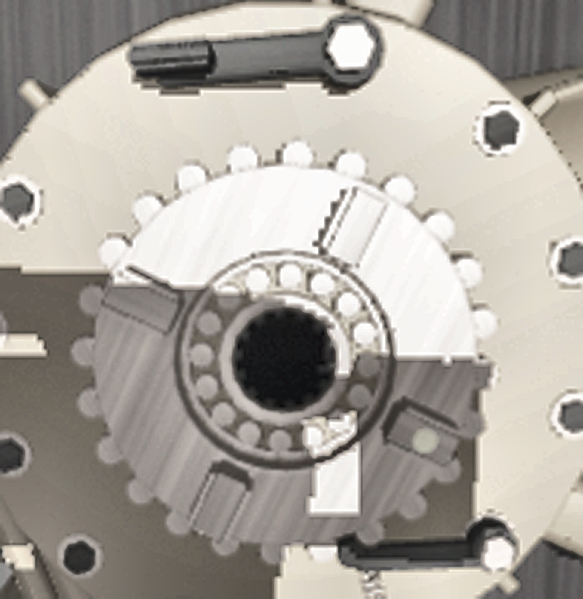

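Run:
```python
from h import *
import pickle
s=pickle.load(open("w1.pkl","rb"))
P=lambda u,v,z: onz(s,225+u/3.07-.33,35+v/3.07-.33,z)
L=[P(*p,.195) for p in((359,228),(429,436),(221,507),(143,305))]
c=np.mean(L,0); print(c)
for l in L: print(l, np.hypot(*(l-c)[:2]), np.degrees(np.arctan2(*(l-c)[1::-1])))
print("bearing hole c",P(285,358,.172))
t=P(172,48,.211); print("tab",t,np.hypot(*(t-c)[:2]),np.degrees(np.arctan2(*(t-c)[1::-1])))
for a in((133,45),(212,45)): print(P(*a,.211))
p=P(350,45,.195); print("pivot",p,np.hypot(*(t-p)[:2]),np.hypot(*(p-c)[:2]))
S=pickle.load(open("top0.pkl","rb")); print(onz(S,270+265/5.4-.4,145+305/5.4-.4,.172), onz(S,270+182/5.4,145+72/5.4,.197))
```

```text
[ 0.53030652 -0.04088173  0.195     ]
[0.55051194 0.00061963 0.195     ] 0.04615866667153458 64.040330163961
[ 0.57279155 -0.06026576  0.195     ] 0.04669815889475811 -24.525098727626943
[ 0.50987382 -0.08263559  0.195     ] 0.04648526799140774 -116.07531296360158
[ 0.48804878 -0.02124522  0.195     ] 0.04659731727046743 155.07644151608972
bearing hole c [ 0.52946748 -0.04032388  0.172     ]
tab [0.4998226  0.04705804 0.211     ] 0.0930734827961592 109.11864196496721
[0.48966545 0.04783106 0.211     ]
[0.51026611 0.047769   0.211     ]
pivot [0.54712786 0.04967172 0.195     ] 0.04737740816346463 0.09210258527858488
[ 0.53018412 -0.04386138  0.172     ] [ 0.65462374 -0.00364943  0.197     ]
```

Request:
{"fn": "send_rows", "kwargs": {
  "deltas": "0.03 -0.005 0.02 0 0 -0.1 255; 0.05 -0.008 0.05 0 0 -0.2 255; 0.0684 -0.0107 0.08 0 0 -0.262 255; 0.0684 -0.0107 0.11 0 0 -0.262 255; 0.0684 -0.0107 0.11 0 0 -0.262 255; 0.0684 -0.0107 0.11 0 0 -0.262 255; 0.0684 -0.0107 0.11 0 0 -0.262 255; 0.0684 -0.0107 0.11 0 0 -0.262 255; 0.0684 -0.0107 0.11 0 0 -0.262 255",
  "force": 20
}}

```text
time: 3.1
tcp_pos: [0.5193, 0.0031, 0.2519]
orientation: [0.001, 0.609, 0.793, 0.001]
force: [0.5, -0.2, -0.2]
grip_width: 0.0192
```

```bash
cat > v.py <<'E'
import sys,pickle
from h import *
n=sys.argv[1]; b=[int(x) for x in sys.argv[3:7]] if len(sys.argv)>3 else [0,0,640,400]
s=snapshot(sys.argv[2]); pickle.dump(s,open(n+".pkl","wb"))
i=s["image"][b[1]:b[3],b[0]:b[2]]; f=min(800/i.shape[1],600/i.shape[0])
i=cv2.resize(i,None,fx=f,fy=f,interpolation=cv2.INTER_CUBIC)
save(dict(image=i),n)
o=observe(); T=rot(o["orientation"])
print("f",f,"t",o["time"],o["tcp_pos"].round(4),"Fw",o["force"].round(2),"w",o["grip_width"],"azx",np.degrees(np.arctan2(T[1,0],T[0,0])).round(2),T[2].round(4))
E
python3 v.py w2 wrist
```

```text
f 1.25 t 3.15 [0.5191 0.0031 0.2516] Fw [ 0.1  -0.92  0.51] w 0.015224263136757218 azx 104.99 [-5.0e-04  1.6e-03 -1.0e+00]
```

View pics/w2.png

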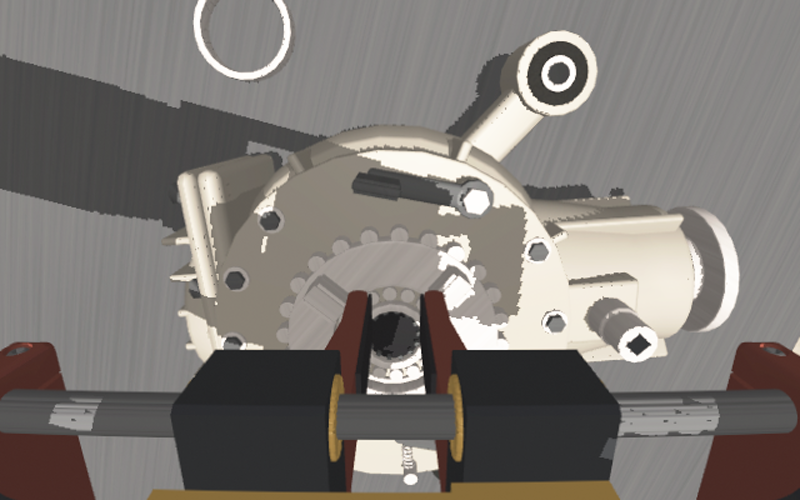

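Request:
{"fn": "send_rows", "kwargs": {
  "deltas": "0 0 0 0 0 0 255; 0 0 0 0 0 0 255; 0 0 0.02 0 0 0 255; 0 0 0.035 0 0 0 255; 0 0 0.045 0 0 0 255; 0 0 0.052 0 0 0 255; 0 0 0.055 0 0 0 255; 0 0 0.055 0 0 0 255; 0 0 0.055 0 0 0 255"
}}

```text
time: 4.05
tcp_pos: [0.519, 0.0033, 0.1961]
orientation: [0.0, 0.609, 0.793, 0.0]
force: [-0.0, 0.1, 0.7]
grip_width: 0.0002
```

```bash
python3 v.py w3 wrist
```

```text
f 1.25 t 4.1 [0.519  0.0033 0.1962] Fw [-0.47  0.56  0.28] w 0.0005021227327630931 azx 105.01 [-3.e-04  9.e-04 -1.e+00]
```

View pics/w3.png

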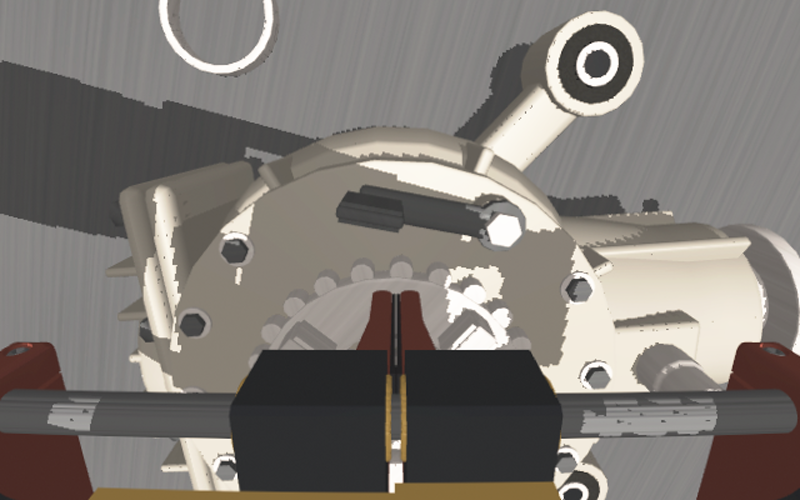

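Request:
{"fn": "send_rows", "kwargs": {
  "deltas": "-0.0003 0.0048 0 0 0 0.105 255; -0.0007 0.008 0 0 0 0.175 255; -0.0014 0.0111 0 0 0 0.244 255; -0.0018 0.0127 0 0 0 0.279 255; -0.0023 0.0142 0 0 0 0.314 255; -0.0028 0.0157 0 0 0 0.349 255; -0.0033 0.0172 0 0 0 0.384 255; -0.0033 0.0172 0 0 0 0.384 255"
}}

```text
time: 4.9
tcp_pos: [0.5353, 0.0049, 0.196]
orientation: [-0.001, 0.749, 0.662, -0.0]
force: [-3.0, 1.4, 2.1]
grip_width: 0.0006
```

```bash
python3 v.py w4 wrist
```

```text
f 1.25 t 4.95 [0.5354 0.0048 0.196 ] Fw [-4.14  0.55  2.87] w 0.0004169965465714577 azx 83.02 [ 2.0e-04 -1.2e-03 -1.0e+00]
```

View pics/w4.png

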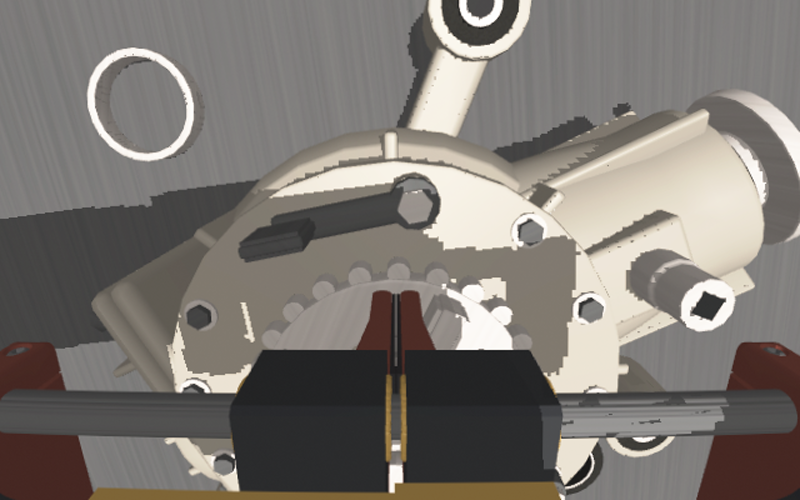

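Request:
{"fn": "send_rows", "kwargs": {
  "deltas": "-0.0001 0.0024 0 0 0 0.052 255; -0.0003 0.0048 0 0 0 0.105 255; -0.0006 0.0072 0 0 0 0.157 255; -0.001 0.0096 0 0 0 0.209 255; -0.0016 0.0119 0 0 0 0.262 255; -0.0023 0.0142 0 0 0 0.314 255; -0.0031 0.0165 0 0 0 0.367 255; -0.004 0.0187 0 0 0 0.419 255; -0.005 0.0209 0 0 0 0.471 255; -0.0062 0.023 0 0 0 0.524 255; -0.0074 0.0251 0 0 0 0.576 255; -0.0088 0.027 0 0 0 0.628 255; -0.0098 0.0283 0 0 0 0.663 255; -0.0108 0.0296 0 0 0 0.698 255; -0.0108 0.0296 0 0 0 0.698 255"
}}

```text
time: 6.45
tcp_pos: [0.5644, -0.0091, 0.196]
orientation: [-0.001, 0.931, 0.366, 0.001]
force: [-1.7, 5.7, 0.7]
grip_width: 0.0004
```

```bash
python3 v.py w5 wrist; python3 v.py t5 top 270 145 370 255
```

```text
f 1.25 t 6.5 [ 0.5644 -0.0091  0.196 ] Fw [-1.88  4.93  2.34] w 0.0006082660652128168 azx 43.02 [ 1.3e-03 -5.0e-04 -1.0e+00]
f 5.454545454545454 t 6.55 [ 0.5644 -0.0091  0.196 ] Fw [-1.47  4.82  2.36] w 0.00020109957109839513 azx 43.03 [ 1.3e-03 -3.0e-04 -1.0e+00]
```

View pics/w5.png

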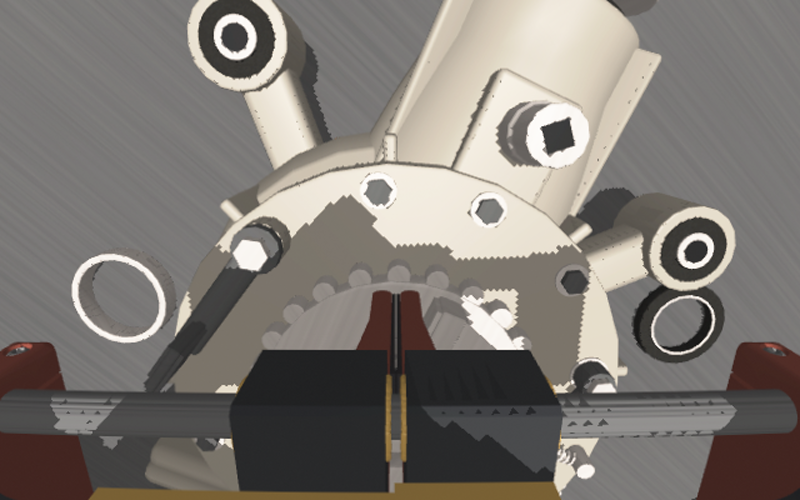

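View pics/t5.png

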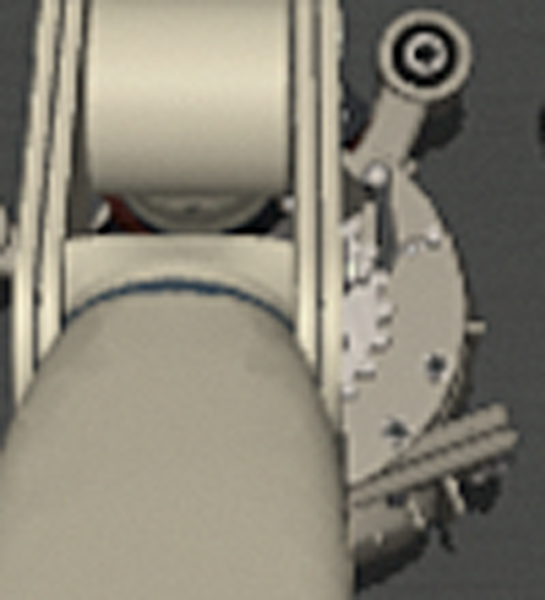

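Run:
```python
from h import *
import pickle
c=np.array([.5303,-.041])
for n in("w3","w4","w5"):
    s=pickle.load(open(n+".pkl","rb")); o,f=(200,190),6.5
    i=s["image"][190:280,200:430]
    i=cv2.resize(i,None,fx=3.4,fy=3.4,interpolation=cv2.INTER_CUBIC)
    save(dict(image=i),n+"c")
for n,ps in(("w3",[(363,269),(401,267),(441,273),(326,283)]),("w4",[(398,270),(360,272),(323,283),(437,277)]),("w5",[(398,272),(361,276),(324,290),(437,276)])):
    s=pickle.load(open(n+".pkl","rb"))
    for p in ps:
        q=onz(s,p[0]/1.25,p[1]/1.25,.179)[:2]-c; a=np.degrees(np.arctan2(q[1],q[0])); print(n,np.hypot(*q).round(4),a.round(2),(a%15).round(2))
s=pickle.load(open("w1.pkl","rb"))
for p in((296,153),(350,163),(190,178),(148,208),(400,188),(468,270)):
    q=onz(s,225+p[0]/3.07-.33,35+p[1]/3.07-.33,.179)[:2]-c; a=np.degrees(np.arctan2(q[1],q[0])); print("w1",np.hypot(*q).round(4),a.round(2),(a%15).round(2))
i=np.vstack([cv2.imread("pics/%sc.png"%n)[:200] for n in("w3","w4","w5")]); 
i=np.vstack([cv2.imread("pics/%sc.png"%n)[100:300] for n in("w3","w4","w5")]); cv2.imwrite("pics/cmp.png",i); print(i.shape)
```

```text
w3 0.065 116.29 11.29
w3 0.0647 102.65 12.65
w3 0.0649 88.06 13.06
w3 0.0642 130.89 10.89
w4 0.0637 82.79 7.79
w4 0.0647 96.57 6.57
w4 0.0656 110.65 5.65
w4 0.0628 68.15 8.15
w5 0.0634 42.13 12.13
w5 0.0633 55.86 10.86
w5 0.0629 70.93 10.93
w5 0.0639 27.74 12.74
w1 0.0626 87.89 12.89
w1 0.0625 72.99 12.99
w1 0.0627 117.69 12.69
w1 0.0628 131.78 11.78
w1 0.0623 57.71 12.71
w1 0.0617 27.71 12.71
(600, 782, 3)
```

View pics/cmp.png

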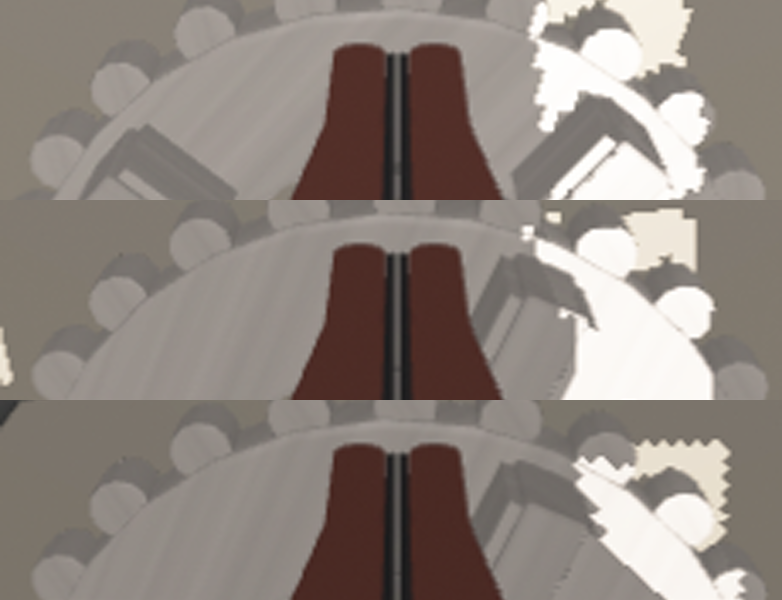

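The images show the finger displaced the ring by about 5° in w4, and by 45.5° (three clicks) in w5, with the lug at 19° azimuth. I need about 12.5° more finger travel.

Request:
{"fn": "send_rows", "kwargs": {
  "deltas": "0 0.0012 0 0 0 0.026 255; -0.0001 0.0024 0 0 0 0.052 255; -0.0002 0.0036 0 0 0 0.079 255; -0.0003 0.0049 0 0 0 0.105 255; -0.0004 0.0061 0 0 0 0.131 255; -0.0006 0.0073 0 0 0 0.157 255; -0.0007 0.0085 0 0 0 0.183 255; -0.001 0.01 0 0 0 0.218 255; -0.001 0.01 0 0 0 0.218 255; -0.001 0.01 0 0 0 0.218 255"
}}

```text
time: 7.55
tcp_pos: [0.5703, -0.018, 0.1956]
orientation: [0.0, 0.965, 0.263, -0.0]
force: [-0.6, -0.2, 0.2]
grip_width: 0.0007
```

```bash
python3 v.py w6 wrist
```

```text
f 1.25 t 7.6 [ 0.5702 -0.0179  0.1956] Fw [-0.35 -0.27 -0.24] w 0.0005984700184073179 azx 30.55 [-1.e-04  1.e-04 -1.e+00]
```

View pics/w6.png

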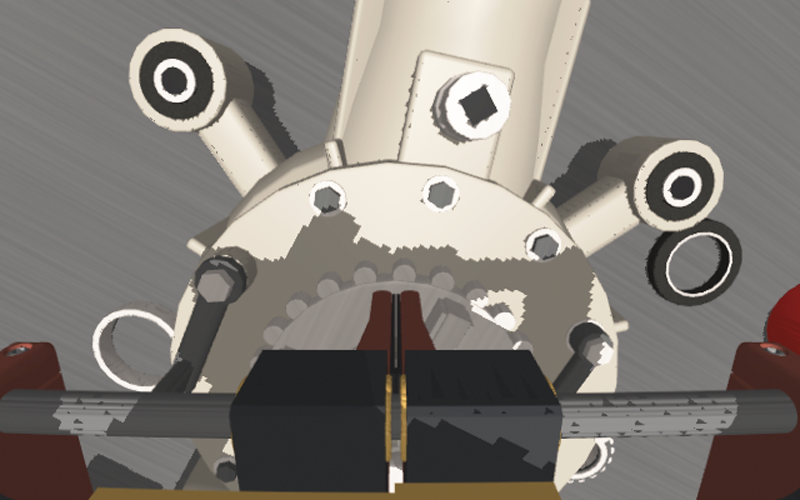

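Request:
{"fn": "send_rows", "kwargs": {
  "deltas": "0 -0.0033 0 0 0 0 255; 0 -0.0033 -0.01 0 0 0 255; 0 -0.0033 -0.04 0 0 0 255; 0 -0.0033 -0.08 0 0 0 255; -0.01 0.003 -0.11 0 0 -0.14 255; -0.02 0.006 -0.14 0 0 -0.28 255; -0.03 0.01 -0.16 0 0 -0.42 255; -0.04 0.015 -0.164 0 0 -0.56 255; -0.05 0.02 -0.164 0 0 -0.7 255; -0.058 0.02 -0.164 0 0 -0.84 255; -0.058 0.02 -0.164 0 0 -0.98 255; -0.058 0.02 -0.164 0 0 -1.04 255; -0.058 0.02 -0.164 0 0 -1.04 255; -0.058 0.02 -0.164 0 0 -1.04 255"
}}

```text
time: 9.0
tcp_pos: [0.5304, -0.0644, 0.3602]
orientation: [0.0, 0.707, 0.707, 0.0]
force: [0.2, -0.2, 0.1]
grip_width: 0.0007
```

```bash
python3 v.py w7 wrist 225 20 425 170
```

```text
f 4.0 t 9.05 [ 0.5304 -0.0643  0.3601] Fw [-0.16  0.16 -0.08] w 0.0008985765067529744 azx 90.03 [-1.e-04  4.e-04 -1.e+00]
```

View pics/w7.png

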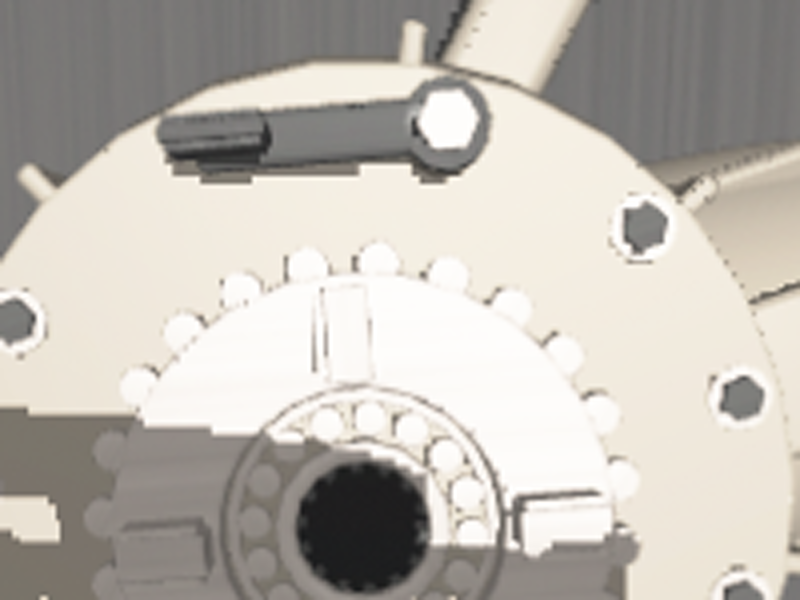

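Run:
```python
from h import *
import pickle
s=pickle.load(open("w7.pkl","rb"))
P=lambda u,v,z: onz(s,225+u/4-.4,20+v/4-.4,z)
c=np.array([.5303,-.0409])
for p in((349,333),(565,520),(163,552)):
    q=P(*p,.195)[:2]-c; print("lug",np.hypot(*q),np.degrees(np.arctan2(q[1],q[0])))
for p in((307,266),(378,262),(448,274),(512,306),(242,290)):
    q=P(*p,.179)[:2]-c; print("tooth",np.hypot(*q),np.degrees(np.arctan2(q[1],q[0]))%15)
for p in((158,118),(265,115),(212,118)): print("tab top",P(*p,.211))
print("pivot",P(447,117,.197))
i=cv2.resize(s["image"][100:240,225:425],None,fx=4,fy=4,interpolation=cv2.INTER_CUBIC)
save(dict(image=i),"w7b")
```

```text
lug 0.04665571423158299 94.82863145516505
lug 0.04506862407820566 7.064257419104733
lug 0.04643385283357465 -177.85655416412712
tooth 0.06241251805898949 12.577106209063246
tooth 0.061823489565966346 12.693521870566215
tooth 0.061952550063934984 12.752327141955263
tooth 0.061767507884343216 12.622252915996455
tooth 0.06253585042307283 12.04984060563983
tab top [0.48856027 0.04782235 0.211     ]
tab top [0.50995993 0.04829951 0.211     ]
tab top [0.49936029 0.04777199 0.211     ]
pivot [0.5470224  0.04956529 0.197     ]
```

View pics/w7b.png

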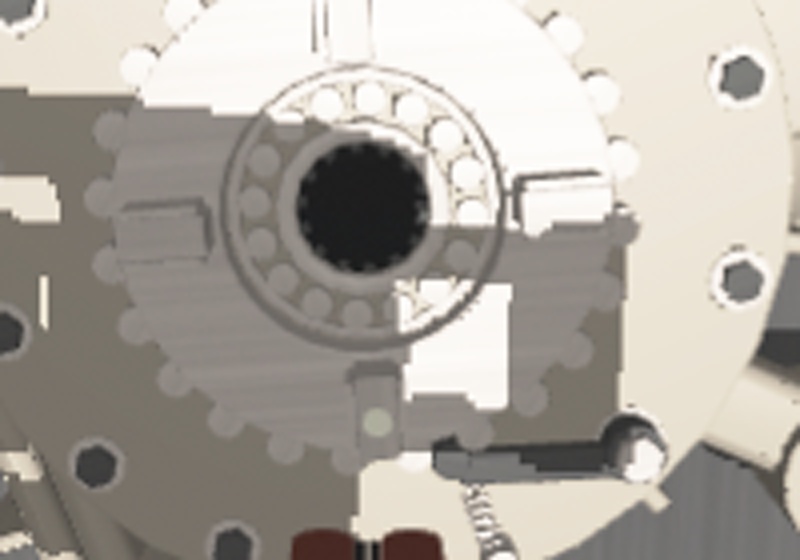

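Request:
{"fn": "send_rows", "kwargs": {
  "deltas": "0.035 -0.008 0 0 0 0 255; 0.07 -0.016 0.02 0 0 -0.01 255; 0.105 -0.024 0.05 0 0 -0.02 255; 0.1408 -0.0314 0.08 0 0 -0.035 255; 0.1408 -0.0314 0.11 0 0 -0.035 255; 0.1408 -0.0314 0.13 0 0 -0.035 255; 0.1408 -0.0314 0.145 0 0 -0.035 255; 0.1408 -0.0314 0.152 0 0 -0.035 255; 0.1408 -0.0314 0.156 0 0 -0.035 255; 0.1408 -0.0314 0.156 0 0 -0.035 255"
}}

```text
time: 10.05
tcp_pos: [0.4989, 0.0763, 0.2038]
orientation: [0.0, 0.694, 0.72, 0.0]
force: [0.2, -0.2, -0.5]
grip_width: 0.0004
```

```bash
python3 v.py w8 wrist; python3 v.py s8 scene 255 140 375 230
```

```text
f 1.25 t 10.1 [0.4992 0.0763 0.2042] Fw [-0.49 -0.6  -0.7 ] w 0.0003744643453877774 azx 92.09 [ 1.e-04  8.e-04 -1.e+00]
f 6.666666666666667 t 10.15 [0.4993 0.0763 0.2044] Fw [ 0.24  0.11 -0.62] w 0.0005070052916690786 azx 92.1 [ 1.0e-04  1.2e-03 -1.0e+00]
```

View pics/w8.png

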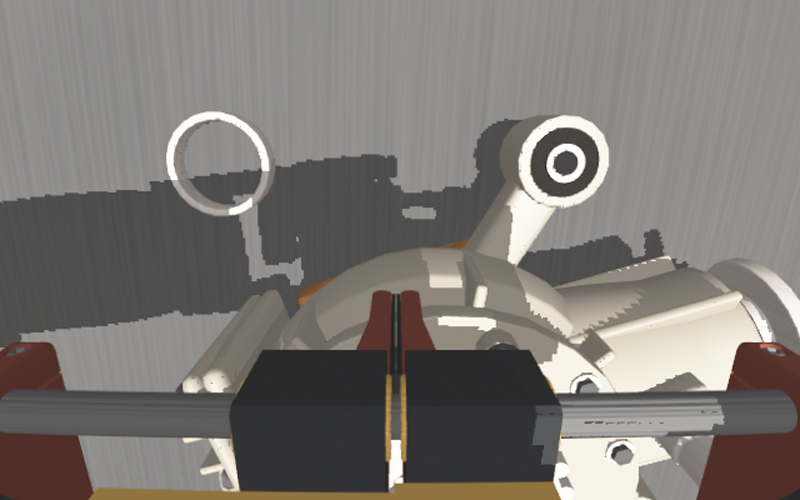

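View pics/s8.png

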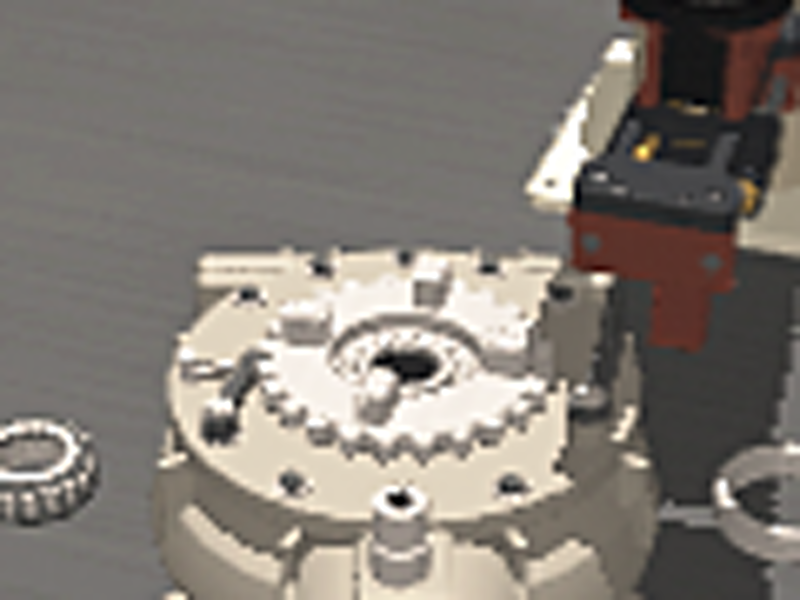

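Run:
```python
import numpy as np
for th in range(0,40,2):
    t=np.radians(th);s,c=np.sin(t),np.cos(t);m=.0135
    print(th,round(-.048*s+m*c-.028,4),round(-.048*(c-1)-m*s,4),round(-t,3))
```

```text
0 -0.0145 -0.0 -0.0
2 -0.0162 -0.0004 -0.035
4 -0.0179 -0.0008 -0.07
6 -0.0196 -0.0011 -0.105
8 -0.0213 -0.0014 -0.14
10 -0.023 -0.0016 -0.175
12 -0.0248 -0.0018 -0.209
14 -0.0265 -0.0018 -0.244
16 -0.0283 -0.0019 -0.279
18 -0.03 -0.0018 -0.314
20 -0.0317 -0.0017 -0.349
22 -0.0335 -0.0016 -0.384
24 -0.0352 -0.0013 -0.419
26 -0.0369 -0.0011 -0.454
28 -0.0386 -0.0007 -0.489
30 -0.0403 -0.0003 -0.524
32 -0.042 0.0001 -0.559
34 -0.0436 0.0007 -0.593
36 -0.0453 0.0012 -0.628
38 -0.0469 0.0019 -0.663
```

Go to 26° first, then check.

Request:
{"fn": "send_rows", "kwargs": {
  "deltas": "-0.005 0 0 0 0 0 255; -0.009 0 0 0 0 0 255; -0.012 0 0 0 0 0 255; -0.0145 0 0 0 0 0 255; -0.0162 -0.0004 0 0 0 -0.035 255; -0.0179 -0.0008 0 0 0 -0.07 255; -0.0196 -0.0011 0 0 0 -0.105 255; -0.0213 -0.0014 0 0 0 -0.14 255; -0.023 -0.0016 0 0 0 -0.175 255; -0.0248 -0.0018 0 0 0 -0.209 255; -0.0265 -0.0018 0 0 0 -0.244 255; -0.0283 -0.0019 0 0 0 -0.279 255; -0.03 -0.0018 0 0 0 -0.314 255; -0.0317 -0.0017 0 0 0 -0.349 255; -0.0335 -0.0016 0 0 0 -0.384 255; -0.0352 -0.0013 0 0 0 -0.419 255; -0.0369 -0.0011 0 0 0 -0.454 255; -0.0369 -0.0011 0 0 0 -0.454 255"
}}

```text
time: 11.95
tcp_pos: [0.4991, 0.0392, 0.2038]
orientation: [0.0, 0.514, 0.858, 0.0]
force: [-0.3, 0.2, 0.1]
grip_width: 0.0004
```

```bash
python3 v.py s9 scene 255 140 375 230;python3 v.py w9 wrist
```

```text
f 6.666666666666667 t 12.0 [0.4991 0.0392 0.2037] Fw [ 0.21 -0.23  0.54] w 0.000727504942991146 azx 118.07 [-0.e+00  1.e-04 -1.e+00]
f 1.25 t 12.05 [0.499  0.0393 0.2037] Fw [-0.25  0.52 -0.42] w 0.0006191051915664977 azx 118.07 [-1.e-04  1.e-04 -1.e+00]
```

View pics/s9.png

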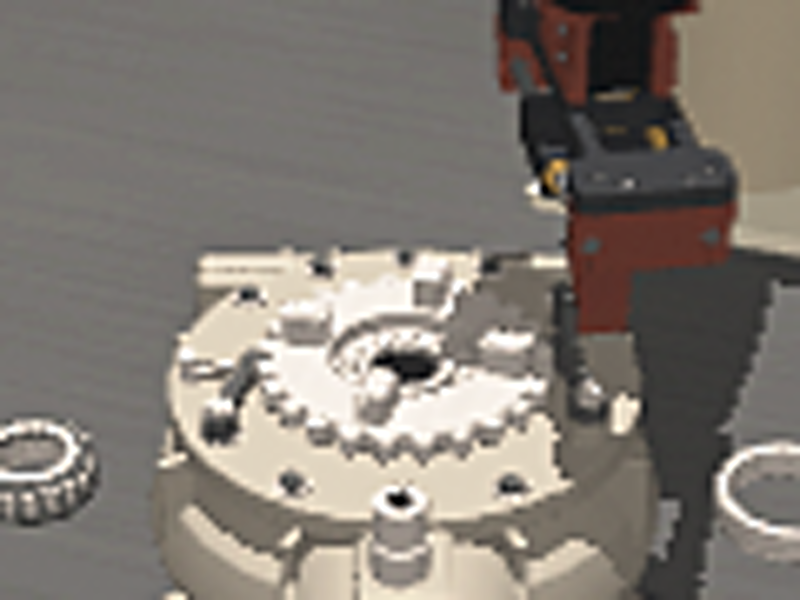

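View pics/w9.png

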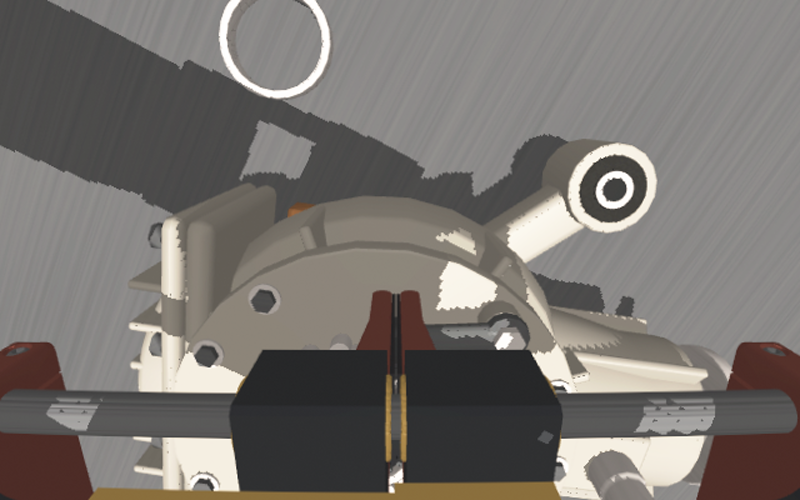

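Request:
{"fn": "send_rows", "kwargs": {
  "deltas": "-0.0017 -0.0004 0 0 0 -0.035 255; -0.0034 -0.0008 0 0 0 -0.07 255; -0.0042 -0.001 0 0 0 -0.087 255; -0.0051 -0.0011 0 0 0 -0.105 255; -0.0051 -0.0011 0 0 0 -0.105 255"
}}

```text
time: 12.55
tcp_pos: [0.5004, 0.0343, 0.2036]
orientation: [-0.0, 0.468, 0.884, -0.0]
force: [-1.1, 0.6, 0.3]
grip_width: 0.0004
```

```bash
python3 v.py w10 wrist 200 180 440 300
```

```text
f 3.3333333333333335 t 12.6 [0.5004 0.0343 0.2037] Fw [-1.36 -0.18 -0.03] w 0.00022591197320126027 azx 124.12 [ 0.e+00 -1.e-04 -1.e+00]
```

View pics/w10.png

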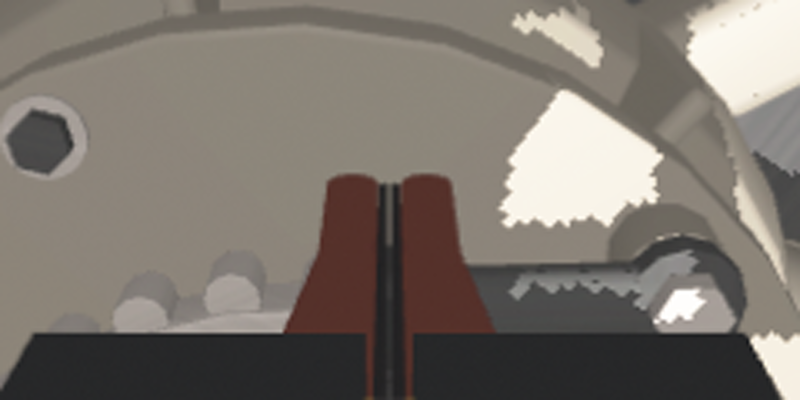

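Request:
{"fn": "send_rows", "kwargs": {
  "deltas": "-0.0008 -0.0002 0 0 0 -0.017 255; -0.0017 -0.0004 0 0 0 -0.035 255; -0.0025 -0.0006 0 0 0 -0.052 255; -0.0025 -0.0006 0 0 0 -0.052 255; -0.0025 -0.0006 0 0 0 -0.052 255"
}}

```text
time: 13.1
tcp_pos: [0.5002, 0.0334, 0.2035]
orientation: [-0.002, 0.445, 0.895, 0.001]
force: [-5.7, 9.4, 3.6]
grip_width: 0.0005
```

Request:
{"fn": "send_rows", "kwargs": {
  "deltas": "-0.0005 0 0 0 0 0 255; -0.001 0 0 0 0 0 255; -0.001 0 0 0 0 0 255; -0.001 0 0 0 0 0 255; -0.001 0 0 0 0 0 255"
}}

```text
time: 13.6
tcp_pos: [0.5002, 0.0332, 0.2035]
orientation: [-0.002, 0.445, 0.895, 0.001]
force: [-6.4, 13.5, 5.4]
grip_width: 0.0004
```

```bash
python3 v.py w11 wrist 200 180 440 300
```

```text
f 3.3333333333333335 t 13.65 [0.5003 0.0332 0.2035] Fw [-6.67 13.06  5.87] w 0.0002269969710147077 azx 127.11 [ 5.2e-03 -7.0e-04 -1.0e+00]
```

View pics/w11.png

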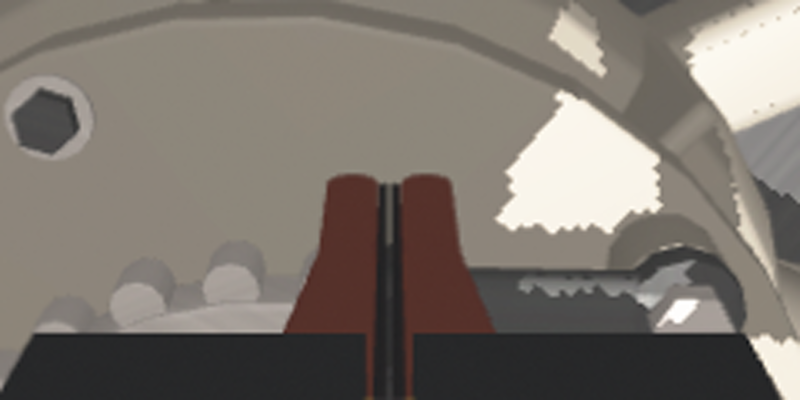

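Request:
{"fn": "send_rows", "kwargs": {
  "deltas": "0.01 0 0 0 0 0 255; 0.02 0 0 0 0 0 255; 0.02 0 -0.03 0 0 0 255; 0.02 0 -0.07 0 0 0 255; 0.02 0 -0.11 0 0 0 255; -0.01 -0.01 -0.14 0 0 0.12 255; -0.04 -0.02 -0.157 0 0 0.25 255; -0.07 -0.03 -0.157 0 0 0.38 255; -0.096 -0.035 -0.157 0 0 0.5 255; -0.096 -0.035 -0.157 0 0 0.62 255; -0.096 -0.035 -0.157 0 0 0.646 255; -0.096 -0.035 -0.157 0 0 0.646 255; -0.096 -0.035 -0.157 0 0 0.646 255"
}}

```text
time: 14.95
tcp_pos: [0.5318, -0.066, 0.3607]
orientation: [0.0, 0.705, 0.709, -0.0]
force: [-1.0, -0.4, -0.2]
grip_width: 0.0003
```

```bash
python3 v.py w12 wrist 225 35 425 185; python3 v.py s12 scene 255 140 375 230
```

```text
f 4.0 t 15.0 [ 0.5318 -0.066   0.3607] Fw [-0.06  0.28 -1.04] w 0.00014989349731743892 azx 90.27 [-1.e-04  0.e+00 -1.e+00]
f 6.666666666666667 t 15.05 [ 0.5319 -0.066   0.3608] Fw [-0.78  0.39 -0.34] w 0.0007876420873089028 azx 90.25 [-1.e-04  2.e-04 -1.e+00]
```

View pics/w12.png

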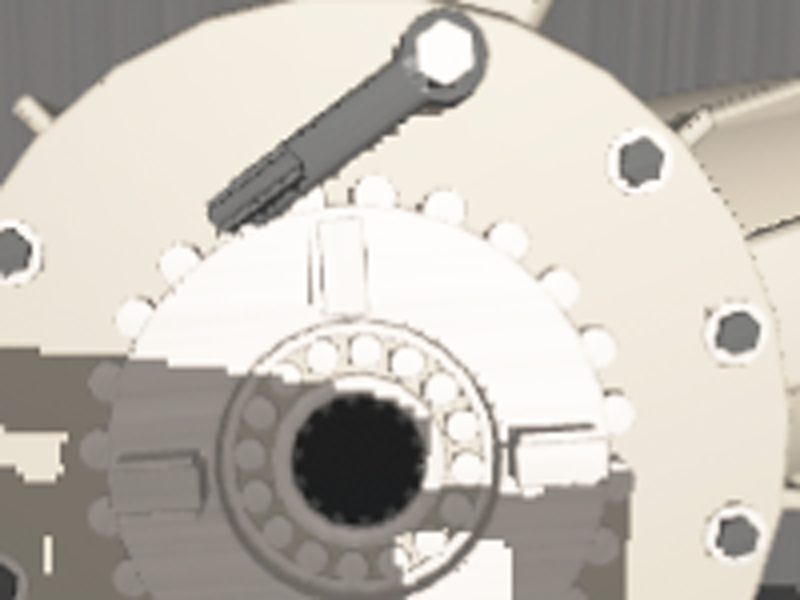

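View pics/s12.png

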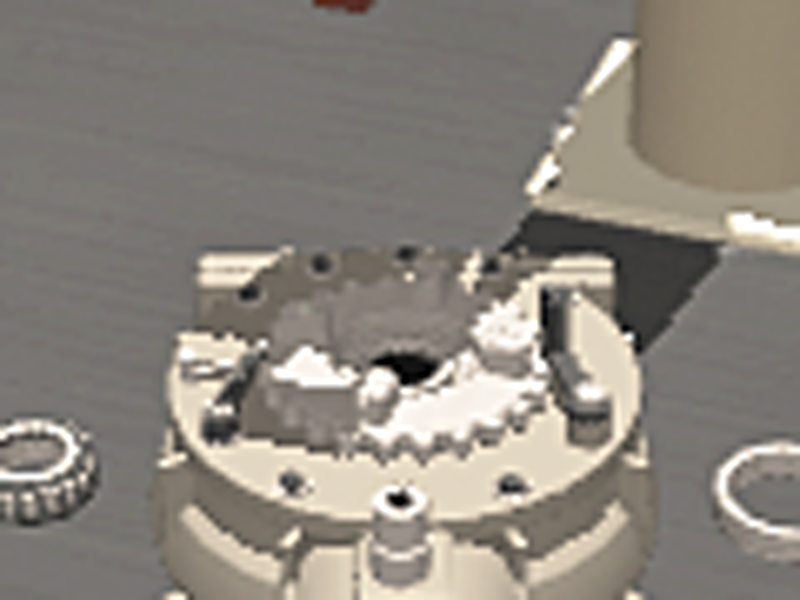

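Run:
```python
from h import *
import pickle
s=pickle.load(open("w12.pkl","rb"))
P=lambda u,v,z: onz(s,225+u/4-.4,35+v/4-.4,z)
c=np.array([.5303,-.0409])
for p in((345,265),(565,455),(158,485)):
    q=P(*p,.195)[:2]-c; print("lug",np.hypot(*q),np.degrees(np.arctan2(q[1],q[0])))
for p in((376,192),(444,207),(508,238),(560,287),(180,263),(135,317)):
    q=P(*p,.179)[:2]-c; print("tooth",np.hypot(*q),np.degrees(np.arctan2(q[1],q[0]))%15)
for z in(.211,):
  a,b=P(212,210,z),P(298,152,z); m=(a+b)/2; pv=P(445,50,.197)
  print("tab",m,np.hypot(*(m[:2]-c)),"plate az",np.degrees(np.arctan2(*(a-b)[1::-1])),pv,np.degrees(np.arctan2(*(m-pv)[1::-1])),np.hypot(*(m-pv)[:2]))
```

```text
lug 0.046680192992345465 94.78494274332662
lug 0.04613520081041168 6.458846005974618
lug 0.04645813215485862 -177.447152985222
tooth 0.062396909203864606 12.376873671022295
tooth 0.06191345772293596 12.80901576260024
tooth 0.06197517547795797 12.798727711813285
tooth 0.06155251140557675 12.565209085244305
tooth 0.06272072266588534 12.010344168123225
tooth 0.06303360430819521 11.856254974233906
tab [0.50823513 0.02243747 0.211     ] 0.0670708091556717 plate az -147.3199825106045 [0.54730888 0.04943146 0.197     ] -145.36145252781446 0.047491407429854866
```

```bash
python3 -c "
from h import *
print(close_job())"
```

```text
the job is handed in; nothing more can be done
None
```

The adjuster ring is turned four clicks clockwise and the lock lever is pushed to its stop. The job is handed in at about 15 s of robot time.

**How it was done:** with the gripper shut, I pushed one lug (not the white-dot one) along its arc through four clicks. I then backed off and pushed the lock tab from outside towards the ring until it stopped hard at about 15 N, then withdrew clear. Only lug and tab were pushed.

**Last checks:**
- **Ring:** the white-dot lug went from −25° to about −85°, which is 60° clockwise. The teeth sit at the same angle within the click as at the start, about 12.5°, both before and after locking.
- **Lock:** the tab measured 67.1 mm from the axis, or 66.7 mm after correcting for its known 49 mm arm, against the 66 mm given for home. That difference is within camera error. The lever swung about 32°, close to the 32–33° expected. The resistance rose suddenly, and the tab moved only about 0.2 mm as the push rose by a few newtons.
- **What I did not see:** the tooth itself is hidden under the lever, so "fully home" rests on those measurements. Two lugs measured 2° or so off the other readings, which I put down to shadow on their edges.

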